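# Set up the plate engraver: square the blank, set the depth

### The job

On the engraving machine, first push the free corner of the crooked cover plate so that it swings round on the stop pin and its short end lies flat against both stop pins. Then set the cutting depth: turn the dial anticlockwise back to its stop, and from there clockwise by exactly four clicks without overrunning into the fifth. Leave the plate squared, let go of everything and do not disturb the other things on the bench.

Things in the scene. Friction and masses are not known exactly. Their poses are not given: they have to be found in the camera images.
- engraver: Engraving machine fixed to the bench: grey base 240 x 460 x 38 mm. Origin: centre of its underside, at bench height; its x points away from the robot at yaw 0, y left, z up. In its frame: dark steel bed, flat top 50 mm above the bench, x -90 to 90, y -160 to 40 mm; round dial pedestal of radius 45 mm, top at 72 mm, centred at x 0, y 150 mm.
- parked_head (a point): Middle of the machine's parked motor head on its column (leave alone). Column and head fill machine x -43 to 43, y -233 to -167 mm, from the base up to 269 mm above the bench, beyond the stop pins.
- stop_pins (a point): Point on the bed midway between two upright steel stop pins, in line with their faces towards the plate (machine x 0, y -130, z 50 mm); axes as the machine's. Pins: 10 mm in diameter, 16 mm high, centred 5 mm behind this point (y) and at 28 mm either side (x); their sleeves turn freely.
- plate_center (a point): Centre (half-way up) of the loose aluminium cover plate, 104 (its x) x 120 (its y) x 10 mm, about 0.32 kg, flat on the bed. It starts 9 to 17 degrees clockwise (from above) of square; its -y end is at the pin at machine x +28 (gap under 3 mm) and clear of the other. Free corner: -x, +y. Push the +y end near it, within the pins' span. Squared: axes along the machine's, centre 60 mm from the pin faces.
- dial_grip (a point): On the depth dial's axis at gripping height, 99 mm above the bench. Black bar knob on a round skirt (radius 31 mm, top at 79 mm): the bar is 46 mm long along this point's x, 14 mm thick along its y, and stands from 79 to 112 mm above the bench. A white line on the bar's -x end is its pointer. These axes turn with the dial.
- depth_dial (a joint): Dial angle, rad, growing clockwise seen from above. 0 is the click position at the anticlockwise stop; a click every 20 degrees (0.349 rad), 7 in all. A sprung ball pulls the dial into the nearest click; passing to the next takes about 0.13 N m. It starts 1 to 3 clicks from the stop. At 0 the bar lies along the machine's x, pointer to machine -x. Four clicks: 1.396 rad.
- oil_bottle: Bystander: upright white plastic bottle, 48 mm in diameter, 130 mm high; origin at the centre of its underside.
- counter_bell: Bystander: steel counter bell, 84 mm in diameter, 56 mm high; origin at the centre of its underside.
- bench_brush: Bystander: small brush with a wooden handle, lying on the bench; about 0.2 m long.
- blank_box: Bystander: open cardboard box of key blanks, 120 x 90 x 45 mm; origin at the centre of its underside.
Things that resemble listed ones, but are neither listed nor needed, are in the scene too. Of the things like the part that bears plate_center, leave any that is yellow; of the rest the smaller one is meant.

How it is judged:
By the outcome, as a careful person would: the job done as asked, in the order asked, and still so for the second after the job is handed in, with the robot touching nothing.
It also fails if it takes over 64 s, if anything falls off the work surface, if the arm or the gripper's body presses on something with over 40 N, if the wrist force passes 120 N, or if a joint passes its speed limit or range.

### The arm

A 6-joint arm with a two-finger parallel gripper is mounted at the origin on the work surface. World frame = base frame: x ahead of the robot, y to its left, z up, the work surface at z = 0. Lengths are in mm, angles in rad, forces in N, time in s.
With the tool pointing down it reaches from about 350 to 975 mm from the base axis. Payload 7.1 kg.
Tool frame: the origin (TCP) lies at the very end of the fingers, on their centre line; the grasp point (between the pads) lies 19 mm behind it; x points along the fingers, z is the direction in which the jaws open and shut, and the axes are right-handed (so a half turn about x gives the same grasp; the last joint's range is limited). The gripper opens to 88 mm and grips with 3 to 60 N. Pads are 20 mm wide; open, the fingers measure 115 mm over their backs; the gripper's body (75 mm by 178 mm) begins 61 mm behind the grasp point.
Start: joints at [-1.282, 0.423, 1.63, -0, 1.089, -0.019], TCP at [189.369, -595.604, 222.675] pointing down, gripper open.
Joint ranges: [-3, 3], [-0.9, 2.11], [0.09, 2.58], [-1.31, 4.45], [0.11, 2.69], [-2.54, 2.54]. Speed limits (rad/s): [2.39, 2.39, 3.01, 3.14, 3.14, 3.14].

### API

Orientations are given as a rotation vector (axis times angle).
In Python, from workcell import * gives the robot as it stands.
- The arm moves only by the shell command python3 -m crank 'ROWS'. ROWS is JSON, a list of rows, each a list of 3 entries, a list of its own where there are three numbers: the shift along the tool's x, y, z in cm, then the turn, a rotation vector about the tool's x, y, z in degrees, then the finger opening in cm, from 0 to 8.78. In form: [[[dx, dy, dz], [rx, ry, rz], claw], ...]. A call has 1 to 5 rows; each row shifts and turns the commanded pose from where the row before left it, along the tool's axes as they then stand; what a row does not reach is not made up. A row lasts 1/8 s, in which the tool goes at most 62.5 mm and 10.7 degrees, less where a joint would pass 70% of its speed; a pose out of reach is approached as far as the arm can. A call with a gripper value outside its range is refused whole. The fingers move at their own pace and stop on an object; the grip force is fixed at half the most. Time passes only in rows, so rows that do not move let the fingers close. It gives the time, the measured TCP pose, the force and the opening at its end, in the units of the state.
- get_obs(): the state, without advancing time (a new reading comes with each control period).
- get_image(name): name is "side" or "top"; returns a dict with "pixels" (384x512x3 uint8, red, green, blue), "mtx" (3x3 intrinsics, pixels), "view" (4x4, takes a point from world to camera coordinates). Camera axes: x right, y down, z forward; pixel columns grow to the right and rows downward; lengths in mm; the calibration is good to about 2 mm. A picture is of the moment at which its call begins. There is no depth.
- close_job(): hands the job in, once; it reports no verdict.
The state is a dict: "t": time; "qpos": joint angles; "qvel": joint speeds; "joint_torque": joint torques, N m; "ee_pos": TCP position; "orientation": TCP orientation; "ft_force": force on the tool from outside, world axes, zero at the start; "moment": the same for the moment, N m; "width": finger opening in mm.
Only numpy, scipy, OpenCV 4.12 (cv2) and the standard library are available. Lean on these libraries where they do the work, as an engineer would, in place of code of your own. Each camera call takes 0.05 s, during which the arm holds its last target.

## Working session

There is one attempt and no reset: what is moved stays moved. The work goes in short steps, Python scripts to look and compute and a shell command to move; the robot and the scene stay as the last step left them, time stands still between calls to the robot, and variables do not carry over. Pictures are saved under pics/ and viewed, and the job is handed in when it is done.

```bash
ls; mkdir -p pics
python3 - <<'E'
from workcell import *
import cv2
print(get_obs())
for n in ("top","side"):
    d=get_image(n); cv2.imwrite(f"pics/{n}0.png",cv2.cvtColor(d["pixels"],cv2.COLOR_RGB2BGR)); print(n,d["mtx"],d["view"])
    import pickle; pickle.dump(d,open(f"{n}0.pkl","wb"))
E
```

```text
pics
{'t': 0.0, 'qpos': array([-1.28200307e+00,  4.23838735e-01,  1.63067685e+00, -3.66950582e-05,
        1.08859431e+00, -1.90326911e-02]), 'qvel': array([ 1.82878909e-04, -1.40784728e-03,  1.04978819e-03, -6.83282900e-05,
        1.90201562e-03,  8.38175030e-04]), 'joint_torque': array([-3.29697315e-03, -5.44628263e+01, -2.73670721e+01,  6.41211821e-02,
        2.28394341e-02, -1.02814922e-04]), 'ee_pos': array([ 189.20598751, -595.09580766,  221.90817882]), 'orientation': array([ 0.98041662,  1.34050954, -0.97893472]), 'ft_force': array([ 0.29224687, -0.76594759,  0.40050945]), 'moment': array([ 0.00010985, -0.03909176,  0.00686321]), 'width': 87.71303082189917}
top [[352.50215095   0.         258.85498214]
 [  0.         352.50215095 187.51260749]
 [  0.           0.           1.        ]] [[ 2.69390592e-02 -9.99604716e-01  8.04357813e-03 -2.82548274e+01]
 [-9.79839162e-01 -2.79981640e-02 -1.97816379e-01  6.30432894e+02]
 [ 1.97963391e-01 -2.55242570e-03 -9.80206091e-01  1.32769862e+03]
 [ 0.00000000e+00  0.00000000e+00  0.00000000e+00  1.00000000e+00]]
side [[387.71630875   0.         259.13546659]
 [  0.         387.71630875 195.40290832]
 [  0.           0.           1.        ]] [[-7.92937046e-01 -6.09096797e-01 -1.58724253e-02  4.76902258e+02]
 [-3.33228965e-01  4.55320275e-01 -8.25616075e-01  3.22695691e+02]
 [ 5.10107144e-01 -6.49372420e-01 -5.64009009e-01  1.25377772e+03]
 [ 0.00000000e+00  0.00000000e+00  0.00000000e+00  1.00000000e+00]]
```

View pics/top0.png

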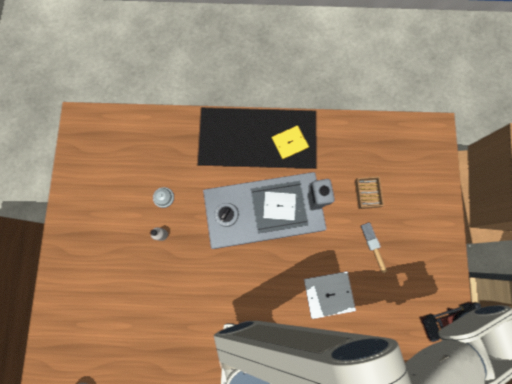

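View pics/side0.png

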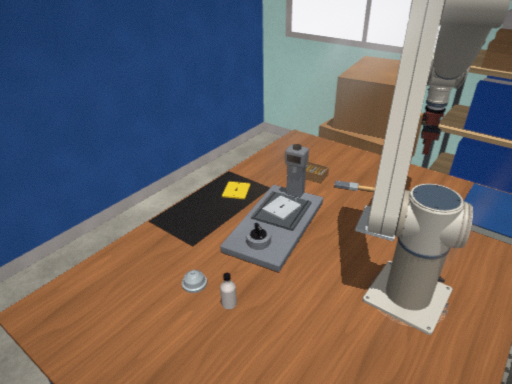

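The top view shows the machine base (204–326, 174–248), the plate on the bed at (280,206), the dial at (227,214) and the parked head at (321,190). Things that could be taken for the plate are the yellow plate at (290,142), the larger grey plate on the bench at (330,295), and the white one on the bed at (280,206). Next I'll look at close crops.

Run:
```python
import cv2
a=cv2.imread("pics/top0.png")[165:255,195:345]; cv2.imwrite("pics/top0c.png",cv2.resize(a,None,fx=5.3,fy=5.3,interpolation=cv2.INTER_CUBIC))
a=cv2.imread("pics/side0.png")[140:270,215:335]; cv2.imwrite("pics/side0c.png",cv2.resize(a,None,fx=4.6,fy=4.6,interpolation=cv2.INTER_CUBIC))
```

```text
(no output)
```

View pics/top0c.png

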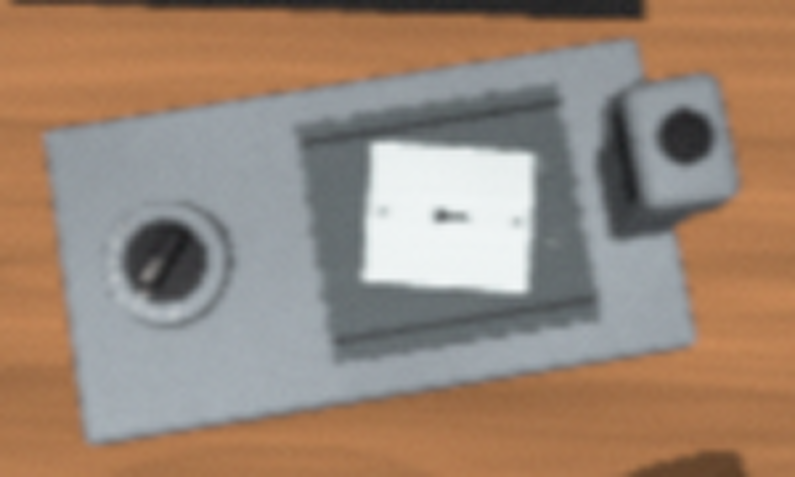

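View pics/side0c.png

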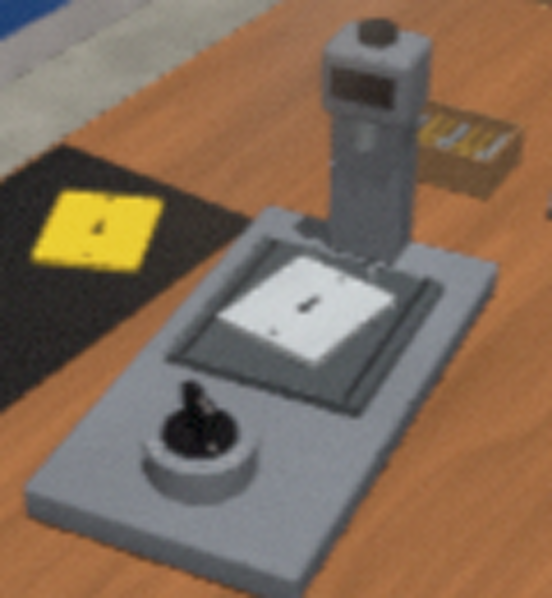

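```bash
cat > h.py <<'E'
import numpy as np, pickle, cv2
from scipy.optimize import least_squares
C={n:pickle.load(open(f"{n}0.pkl","rb")) for n in("top","side")}
OFF={"top":(195,165,5.3),"side":(215,140,4.6)}
def px(n,c):  # crop->full px
    ox,oy,s=OFF[n]; return np.array([(c[0]+.5)/s+ox-.5,(c[1]+.5)/s+oy-.5])
def proj(n,P):
    P=np.atleast_2d(P); V=C[n]["view"]; q=P@V[:3,:3].T+V[:3,3]; q=q@C[n]["mtx"].T; return q[:,:2]/q[:,2:]
def tri(a,b):
    Ps=[C[n]["mtx"]@C[n]["view"][:3] for n in("top","side")]
    X=cv2.triangulatePoints(Ps[0],Ps[1],np.array(a,float).reshape(2,1),np.array(b,float).reshape(2,1)); return (X[:3]/X[3]).ravel()
def ray(n,uv,z):
    V=C[n]["view"];R=V[:3,:3];o=-R.T@V[:3,3];d=R.T@np.linalg.inv(C[n]["mtx"])@np.array([*uv,1.]);return o+d*(z-o[2])/d[2]
def Rz(a): return np.array([[np.cos(a),-np.sin(a)],[np.sin(a),np.cos(a)]])
def place(p,L):
    L=np.atleast_2d(L).astype(float); return np.c_[L[:,:2]@Rz(p[2]).T+p[:2],L[:,2]]
def fit(obs,x0):
    # obs: list (cam, fullpx, local xyz)
    f=lambda p:np.concatenate([proj(n,place(p,l))[0]-uv for n,uv,l in obs])
    r=least_squares(f,x0,loss="soft_l1"); return r.x,r.fun.reshape(-1,2) if False else f(r.x).reshape(-1,2)
E
python3 - <<'E'
from h import *
np.set_printoptions(precision=2,suppress=True)
P={"++":((370,142),(217,315)),"+-":((536,154),(302,253)),"--":((527,293),(395,298)),"-+":((362,282),(318,365))}
for k,(a,b) in P.items(): print(k,tri(px("top",a),px("side",b)))
sg=lambda c:1 if c=="+" else -1
ob=[]
for k,(a,b) in P.items():
    l=(52*sg(k[0]),60*sg(k[1]),60); ob+=[("top",px("top",a),l),("side",px("side",b),l)]
p,r=fit(ob,[600,-60,0]); print("plate",p,np.degrees(p[2])); print(r)
m=[("top",(45,132),(120,230,38)),("top",(632,40),(120,-230,38)),("top",(693,345),(-120,-230,0)),("top",(88,442),(-120,230,0)),
("side",(28,490),(120,230,38)),("side",(32,517),(120,230,0)),("side",(497,265),(-120,-230,38)),("side",(272,206),(120,-230,38)),("side",(296,600),(-120,230,0))]
mo=[(n,px(n,c),l) for n,c,l in m]
q,r=fit(mo,[620,0,.15]); print("machine",q,np.degrees(q[2])); print(r)
d=Rz(q[2]).T@(p[:2]-q[:2]); print("plate in machine",d,np.degrees(p[2]-q[2]))
for s in((52,60),(52,-60),(-52,-60),(-52,60)): print(s,Rz(q[2]).T@(p[:2]+Rz(p[2])@np.array(s)-q[:2]))
pickle.dump((q,p),open("mp.pkl","wb"))
E
```

```text
++ [614.6  -33.9   62.82]
+- [ 609.74 -157.02   62.36]
-- [ 506.13 -151.64   58.82]
-+ [508.7  -31.73  58.16]
plate [560.36 -93.53  -0.04] -2.405981868331613
[[ 0.67  0.47]
 [-0.1   0.26]
 [-0.29  0.31]
 [-0.4   0.58]
 [ 0.11  0.35]
 [-0.27 -0.21]
 [ 0.43  0.28]
 [-1.37 -0.67]]
machine [546.96 -35.53   0.19] 10.889273847149017
[[-0.15  0.04]
 [ 1.6  -0.48]
 [ 0.05  1.29]
 [ 1.08  1.76]
 [-1.71 -0.92]
 [-1.82  0.95]
 [ 0.7  -0.76]
 [-1.28 -0.82]
 [ 0.11  3.54]]
plate in machine [  2.2  -59.49] -13.29525571548063
(52, 60) [ 66.61 -13.05]
(52, -60) [  39.01 -129.84]
(-52, -60) [ -62.2  -105.92]
(-52, 60) [-34.6   10.86]
```

```bash
cat >> h.py <<'E'
def overlay(img,n,box,s,segs,out):
    x0,y0,x1,y1=box
    a=cv2.resize(img[y0:y1,x0:x1],None,fx=s,fy=s,interpolation=cv2.INTER_CUBIC)
    for P,Q,c in segs:
        u=[tuple(np.round(((proj(n,X)[0]-[x0,y0])+.5)*s-.5).astype(int).tolist()) for X in(P,Q)]
        cv2.line(a,u[0],u[1],c,1,cv2.LINE_AA)
    cv2.imwrite(out,a)
def loop(p,L,c):
    w=place(p,L); return [(w[i],w[(i+1)%len(w)],c) for i in range(len(w))]
def rect(x0,x1,y0,y1,z): return [(x0,y0,z),(x1,y0,z),(x1,y1,z),(x0,y1,z)]
def circ(x,y,r,z): return [(x+r*np.cos(t),y+r*np.sin(t),z) for t in np.linspace(0,2*np.pi,40)]
def model(q):
    return loop(q,rect(-120,120,-230,230,38),(0,0,255))+loop(q,rect(-120,120,-230,230,0),(0,0,160))+loop(q,rect(-90,90,-160,40,50),(0,255,0))+loop(q,circ(0,150,45,72),(255,255,0))+loop(q,circ(0,150,31,79),(255,0,255))+loop(q,circ(28,-135,5,66),(0,255,255))+loop(q,circ(-28,-135,5,66),(0,255,255))
def bar(q,th,c=(0,200,255)):
    o=place(q,[(0,150,0)])[0]; b=(o[0],o[1],q[2]-th); return loop(b,rect(-23,23,-7,7,112),c)
E
cat > ov.py <<'E'
import sys
from h import *
q,p=pickle.load(open("mp.pkl","rb"))
tag=sys.argv[1]
for n,box,s in(("top",(195,165,345,255),5.3),("side",(215,140,335,270),4.6)):
    img=cv2.cvtColor(C[n]["pixels"],cv2.COLOR_RGB2BGR)
    overlay(img,n,box,s,model(q)+loop(p,rect(-52,52,-60,60,60),(255,0,0))+bar(q,np.radians(float(sys.argv[2]))),f"pics/{n}_{tag}.png")
E
python3 - <<'E'
from h import *
np.set_printoptions(precision=2,suppress=True)
m=[("top",(45,132),(120,230,38)),("top",(632,40),(120,-230,38)),("top",(693,345),(-120,-230,0)),("top",(88,442),(-120,230,0)),
("side",(28,490),(120,230,38)),("side",(497,265),(-120,-230,38)),("side",(272,206),(120,-230,38))]
mo=[(n,px(n,c),l) for n,c,l in m]
q,r=fit(mo,[620,0,.15]); print("machine",q,np.degrees(q[2])); print(r)
_,p=pickle.load(open("mp.pkl","rb"))
pickle.dump((q,p),open("mp.pkl","wb"))
E
python3 ov.py a 40
```

```text
machine [546.61 -33.33   0.19] 10.868218775411233
[[-0.69  0.09]
 [ 1.08 -0.4 ]
 [-0.5   1.38]
 [ 0.51  1.82]
 [-2.07 -0.57]
 [ 0.53 -0.49]
 [-1.48 -0.59]]
```

View pics/top_a.png

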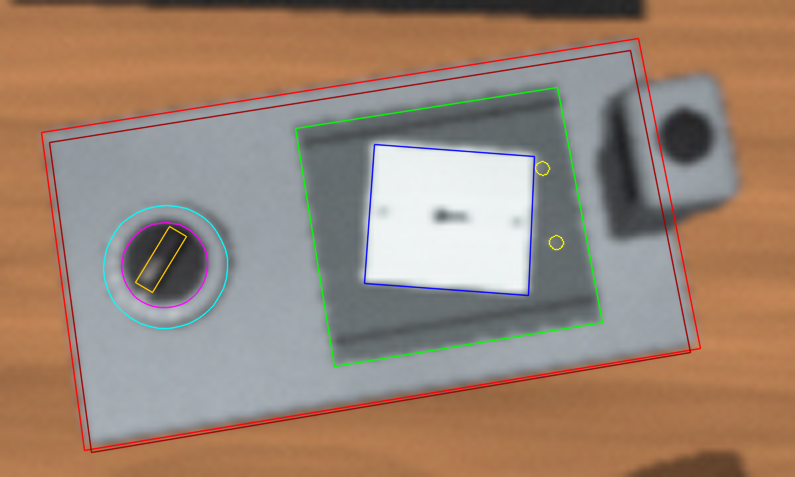

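View pics/side_a.png

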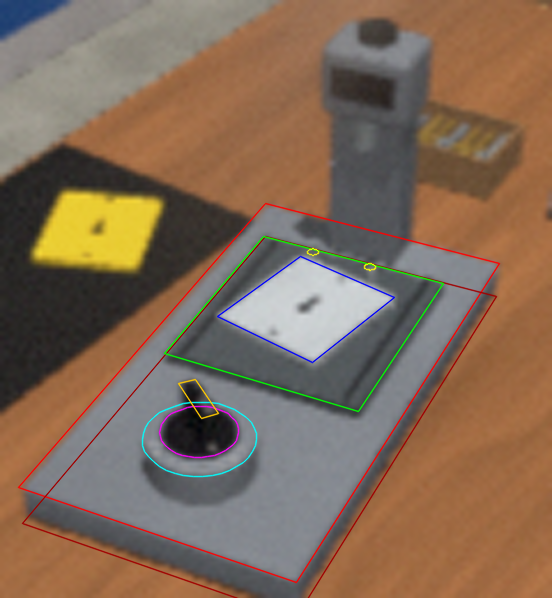

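```bash
cat >> h.py <<'E'
from scipy.spatial.transform import Rotation as Ro
def goto(p_world, jaw_deg, ob=None, bits=None):
    """total shift in CURRENT tool axes (cm) and turn about tool x (deg) to reach p with tool down, jaw axis at world yaw jaw_deg (mod 180)"""
    from workcell import get_obs
    ob=ob or get_obs(); R=Ro.from_rotvec(ob["orientation"])
    d=R.inv().apply(np.array(p_world)-ob["ee_pos"])/10
    j=np.radians(jaw_deg); out=[]
    for k in(0,np.pi):
        x=np.array([0,0,-1.]);z=np.array([np.cos(j+k),np.sin(j+k),0]);y=np.cross(z,x)
        T=Ro.from_matrix(np.c_[x,y,z]); out.append((R.inv()*T).as_rotvec(degrees=True))
    return d,out
E
python3 - <<'E'
from h import *
from workcell import *
np.set_printoptions(precision=3,suppress=True)
ob=get_obs(); R=Ro.from_rotvec(ob["orientation"]).as_matrix(); print(R)
q,p=pickle.load(open("mp.pkl","rb")); yaw=np.degrees(q[2])
print("dial",place(q,[(0,150,99)]),"push start",place(q,[(-16,45,53)]),"end",place(q,[(-16,0,53)]),"head",place(q,[(0,-200,0)]))
print(goto(place(q,[(-16,45,150)])[0],yaw)); print(goto(place(q,[(-16,45,150)])[0],yaw+90))
E
```

```text
[[-0.     0.953  0.303]
 [ 0.001  0.303 -0.953]
 [-1.     0.    -0.001]]
dial [[518.331 113.978  99.   ]] push start [[522.415   7.844  53.   ]] end [[530.9   -36.349  53.   ]] head [[ 584.323 -229.744    0.   ]]
(array([  7.266,  50.019, -47.359]), [array([-83.232,  -0.062,  -0.059]), array([96.768, -0.061,  0.064])])
(array([  7.266,  50.019, -47.359]), [array([-173.232,   -0.003,   -0.119]), array([ 6.768, -0.079,  0.002])])
```

```bash
python3 -m crank '[[[0,4.17,-3.95],[0,0,0],0],[[0,4.17,-3.95],[0,0,0],0],[[0,4.17,-3.95],[0,0,0],0],[[0,4.17,-3.95],[0,0,0],0],[[0,4.17,-3.95],[0,0,0],0]]'; python3 -m crank '[[[0,4.17,-3.95],[0,0,0],0],[[0,4.17,-3.95],[0,0,0],0],[[0,4.17,-3.95],[0,0,0],0],[[0,4.17,-3.95],[0,0,0],0],[[0,4.17,-3.95],[0,0,0],0]]'
```

```text
t: 0.72
ee_pos: [328.7, -342.5, 222.6]
orientation: [0.98, 1.339, -0.98]
ft_force: [0.7, -0.7, -0.8]
width: 41.2
t: 1.35
ee_pos: [467.6, -91.0, 222.7]
orientation: [0.979, 1.339, -0.98]
ft_force: [0.4, -0.6, 0.1]
width: 0.5
```

```bash
python3 -m crank '[[[0,4.17,-3.95],[-10.4,0,0],0],[[0,0,0],[-10.4,0,0],0],[[0,0,0],[-10.4,0,0],0],[[0,0,0],[-10.4,0,0],0],[[0,0,0],[-10.4,0,0],0]]'; python3 -m crank '[[[0,0,0],[-10.4,0,0],0],[[0,0,0],[-10.4,0,0],0],[[0,0,0],[-10.4,0,0],0],[[0,0,0],[0,0,0],0]]';  python3 - <<'E'
from h import *
from workcell import *
np.set_printoptions(precision=3,suppress=True)
q,p=pickle.load(open("mp.pkl","rb")); yaw=np.degrees(q[2])
ob=get_obs(); print(ob); print(Ro.from_rotvec(ob["orientation"]).as_matrix())
print(goto(place(q,[(-15,45,54)])[0],yaw))
E
```

```text
t: 1.98
ee_pos: [494.6, -42.4, 222.4]
orientation: [0.274, 1.554, -0.274]
ft_force: [0.0, -0.7, -0.2]
width: 0.2
t: 2.48
ee_pos: [494.6, -42.5, 222.4]
orientation: [-0.147, 1.566, 0.147]
ft_force: [0.2, -0.2, -0.8]
width: 0.2
{'t': 2.475, 'qpos': array([-0.11 ,  0.235,  1.909,  0.   ,  0.999, -0.297]), 'qvel': array([ 0.001, -0.001, -0.001,  0.   , -0.002,  0.084]), 'joint_torque': array([  0.001, -40.77 , -25.416,   0.044,   0.046,  -1.056]), 'ee_pos': array([494.639, -42.529, 222.443]), 'orientation': array([-0.147,  1.566,  0.147]), 'ft_force': array([ 0.207, -0.151, -0.781]), 'moment': array([-0.064, -0.119, -0.052]), 'width': 0.2029975362961741}
[[-0.001 -0.186  0.982]
 [ 0.     0.982  0.186]
 [-1.     0.    -0.001]]
(array([16.843,  4.428,  3.777]), [array([-0.128, -0.031, -0.011]), array([179.872,  -0.017,   0.048])])
```

```bash
python3 -m crank '[[[0,4.4,3.8],[0,0,0],0],[[6,0,0],[0,0,0],0],[[6,0,0],[0,0,0],0],[[2,0,0],[0,0,0],0],[[0,0,0],[0,0,0],0]]'
python3 - <<'E'
from h import *
from workcell import *
q,p=pickle.load(open("mp.pkl","rb"))
ob=get_obs();print(ob["ee_pos"])
for n,box,s in(("top",(215,165,335,255),6.5),("side",(215,140,335,270),4.6)):
    d=get_image(n); img=cv2.cvtColor(d["pixels"],cv2.COLOR_RGB2BGR); cv2.imwrite(f"pics/{n}1.png",img)
    e=ob["ee_pos"]; 
    overlay(img,n,box,s,[(e-[8,0,0],e+[8,0,0],(0,0,255)),(e-[0,8,0],e+[0,8,0],(0,0,255))]+loop(q,[(28,-130,50),(-28,-130,50)],(0,255,255))+loop(q,circ(-28,-135,5,66),(0,255,255)),f"pics/{n}1c.png")
E
```

```text
t: 3.1
ee_pos: [522.5, 7.9, 81.0]
orientation: [-0.146, 1.57, 0.146]
ft_force: [-0.2, 0.5, -0.7]
width: 0.3
[522.51105177   7.8674011   80.97671264]
```

View pics/top1c.png

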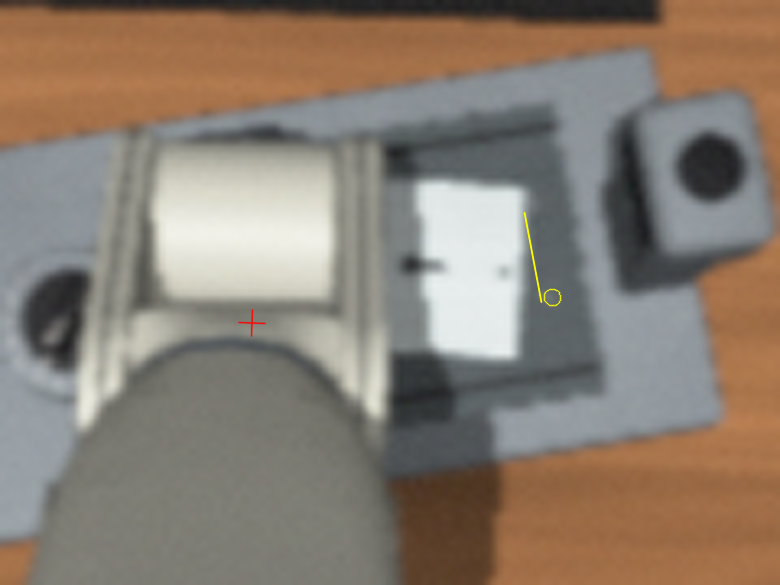

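View pics/side1c.png

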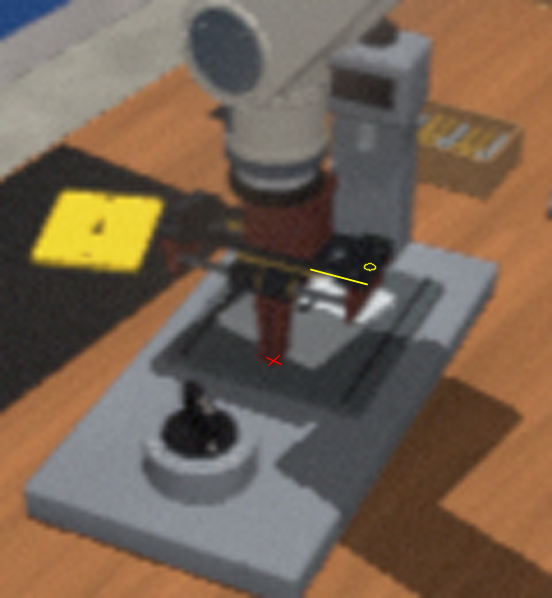

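The side view puts the fingertip at crop (275,360), right on the projected TCP. It stands at the +y side of the plate, so I'll lower it and push.

```bash
python3 -m crank '[[[2.2,0,0],[0,0,0],0],[[0.4,0,0],[0,0,0],0],[[0,0,0],[0,0,0],0]]'; python3 -m crank '[[[0,-1.0,0],[0,0,0],0],[[0,-0.8,0],[0,0,0],0],[[0,0,0],[0,0,0],0]]'
```

```text
t: 3.58
ee_pos: [524.5, 7.8, 57.6]
orientation: [-0.148, 1.565, 0.148]
ft_force: [-0.5, -0.3, -0.2]
width: 0.6
t: 3.95
ee_pos: [527.7, -10.7, 57.0]
orientation: [-0.147, 1.565, 0.147]
ft_force: [-0.1, 0.0, -1.2]
width: 0.9
```

```bash
python3 -m crank '[[[0.25,0,0],[0,0,0],0],[[0,0,0],[0,0,0],0]]'
python3 - <<'E'
from h import *
from workcell import *
np.set_printoptions(precision=3,suppress=True)
q,p=pickle.load(open("mp.pkl","rb"))
ob=get_obs();print(ob["ee_pos"],ob["ft_force"]); print(Rz(q[2]).T@(ob["ee_pos"][:2]-q[:2]))
E
```

```text
t: 4.2
ee_pos: [527.0, -9.8, 53.9]
orientation: [-0.148, 1.566, 0.149]
ft_force: [0.5, -0.1, 0.2]
width: 0.4
[527.036  -9.773  53.913] [ 0.451 -0.051  0.194]
[-14.784  26.828]
```

```bash
python3 -m crank '[[[0,-0.3,0],[0,0,0],0],[[0,-0.3,0],[0,0,0],0],[[0,-0.2,0],[0,0,0],0]]'; python3 -m crank '[[[0,-0.2,0],[0,0,0],0],[[0,-0.2,0],[0,0,0],0],[[0,-0.2,0],[0,0,0],0]]';python3 -m crank '[[[0,-0.2,0],[0,0,0],0],[[0,-0.2,0],[0,0,0],0]]'
```

```text
t: 4.58
ee_pos: [528.9, -18.0, 54.2]
orientation: [-0.148, 1.566, 0.148]
ft_force: [0.6, -0.2, 1.0]
width: 0.6
t: 4.95
ee_pos: [529.3, -23.4, 54.1]
orientation: [-0.148, 1.567, 0.149]
ft_force: [-2.0, 4.2, 1.4]
width: 0.5
t: 5.2
ee_pos: [530.4, -27.5, 54.1]
orientation: [-0.148, 1.566, 0.149]
ft_force: [-2.7, 3.6, 1.4]
width: 0.7
```

```bash
python3 -m crank '[[[0,-0.2,0],[0,0,0],0],[[0,-0.2,0],[0,0,0],0]]'; python3 -m crank '[[[0,-0.1,0],[0,0,0],0],[[0,-0.1,0],[0,0,0],0]]'
cat > look.py <<'E'
import sys
from h import *
from workcell import *
np.set_printoptions(precision=2,suppress=True)
q,p=pickle.load(open("mp.pkl","rb"))
ob=get_obs();print(ob["t"],ob["ee_pos"],ob["ft_force"],"mach",Rz(q[2]).T@(ob["ee_pos"][:2]-q[:2]),"q6",ob["qpos"][5])
for n,box,s in(("top",(225,170,335,250),7),("side",(240,180,335,255),8)):
    d=get_image(n); img=cv2.cvtColor(d["pixels"],cv2.COLOR_RGB2BGR); cv2.imwrite(f"pics/{n}{sys.argv[1]}.png",img)
    overlay(img,n,box,s,[],f"pics/{n}{sys.argv[1]}c.png")
E
python3 look.py 2
```

```text
t: 5.45
ee_pos: [531.3, -31.6, 54.1]
orientation: [-0.148, 1.566, 0.149]
ft_force: [-2.2, 3.2, 1.1]
width: 0.5
t: 5.7
ee_pos: [531.7, -33.5, 54.1]
orientation: [-0.148, 1.566, 0.149]
ft_force: [-1.0, 4.1, 1.0]
width: 0.3
5.7 [531.74 -33.48  54.13] [-1.03  4.08  1.04] mach [-14.63   2.66] q6 -0.27440467922140377
```

View pics/top2c.png

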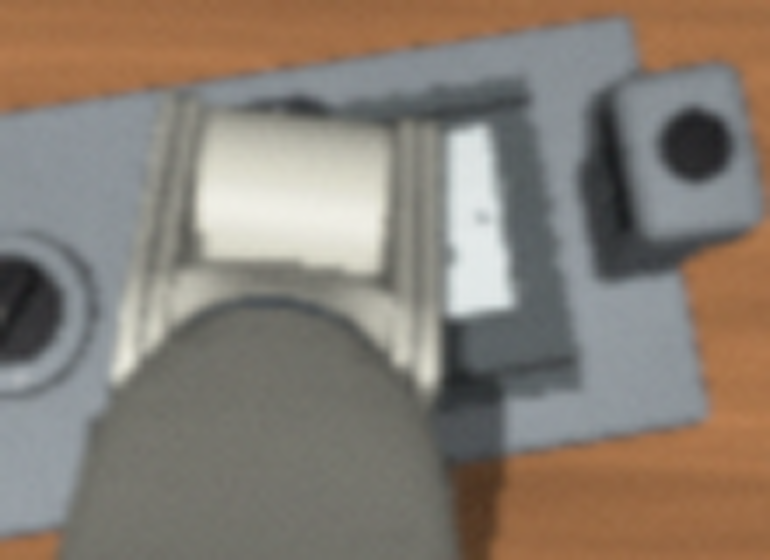

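View pics/side2c.png

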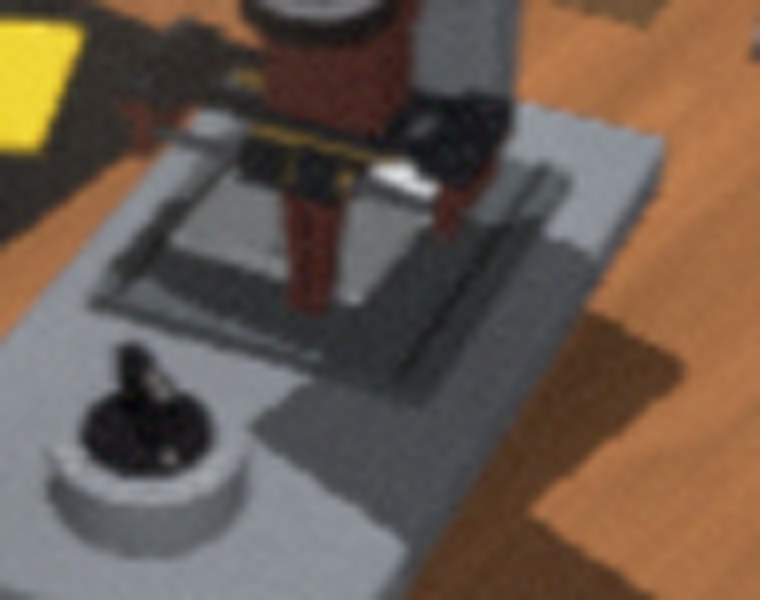

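The plate's pin-side edge in the top crop, (490,122)→(518,305), is close to parallel with the bed edge. I'll continue in 1 mm steps and watch the force.

```bash
python3 -m crank '[[[0,-0.1,0],[0,0,0],0],[[0,0,0],[0,0,0],0]]'; python3 -m crank '[[[0,-0.1,0],[0,0,0],0],[[0,0,0],[0,0,0],0]]'
```

```text
t: 6.05
ee_pos: [532.0, -34.5, 54.2]
orientation: [-0.149, 1.566, 0.148]
ft_force: [-2.2, 2.9, 0.6]
width: 0.6
t: 6.3
ee_pos: [532.2, -35.5, 54.2]
orientation: [-0.149, 1.566, 0.148]
ft_force: [-1.4, 2.6, 0.3]
width: 0.7
```

```bash
python3 -m crank '[[[0,-0.1,0],[0,0,0],0],[[0,0,0],[0,0,0],0]]'
```

```text
t: 6.55
ee_pos: [532.2, -36.1, 54.1]
orientation: [-0.148, 1.566, 0.149]
ft_force: [-3.7, 5.5, 1.3]
width: 0.4
```

```bash
python3 -m crank '[[[0,-0.1,0],[0,0,0],0],[[0,0,0],[0,0,0],0]]'
```

```text
t: 6.8
ee_pos: [532.1, -36.3, 54.2]
orientation: [-0.147, 1.566, 0.149]
ft_force: [-4.3, 9.5, 2.3]
width: 0.4
```

```bash
python3 -m crank '[[[0,-0.1,0],[0,0,0],0],[[0,0,0],[0,0,0],0]]'
```

```text
t: 7.05
ee_pos: [532.1, -36.4, 54.1]
orientation: [-0.146, 1.567, 0.15]
ft_force: [-3.3, 16.4, 3.3]
width: 0.4
```

The force is now rising without motion: 16 N along machine y. The plate is seated on both pins, so I'll back off, lift and check.

```bash
python3 -m crank '[[[0,0.5,0],[0,0,0],0],[[0,1.5,0],[0,0,0],0],[[-5,0,0],[0,0,0],0],[[-5,2,0],[0,0,0],0],[[-3,5,0],[0,0,0],8.7]]'; python3 -m crank '[[[0,5.2,0],[0,0,0],8.7],[[0,0,0],[0,0,0],8.7],[[0,0,0],[0,0,0],8.7]]'; python3 look.py 3
```

```text
t: 7.68
ee_pos: [517.5, 50.1, 186.9]
orientation: [-0.147, 1.561, 0.146]
ft_force: [0.8, 0.4, 0.1]
width: 7.4
t: 8.05
ee_pos: [506.2, 101.2, 184.2]
orientation: [-0.15, 1.565, 0.149]
ft_force: [0.1, -0.1, 0.3]
width: 36.7
8.05 [506.15 101.24 184.21] [ 0.11 -0.12  0.34] mach [-14.36 139.79] q6 -0.015192038935852602
```

View pics/top3c.png

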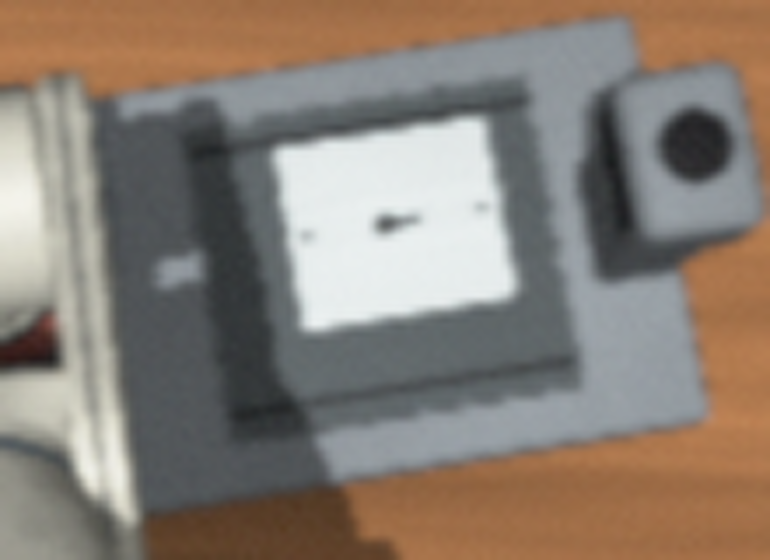

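View pics/side3c.png

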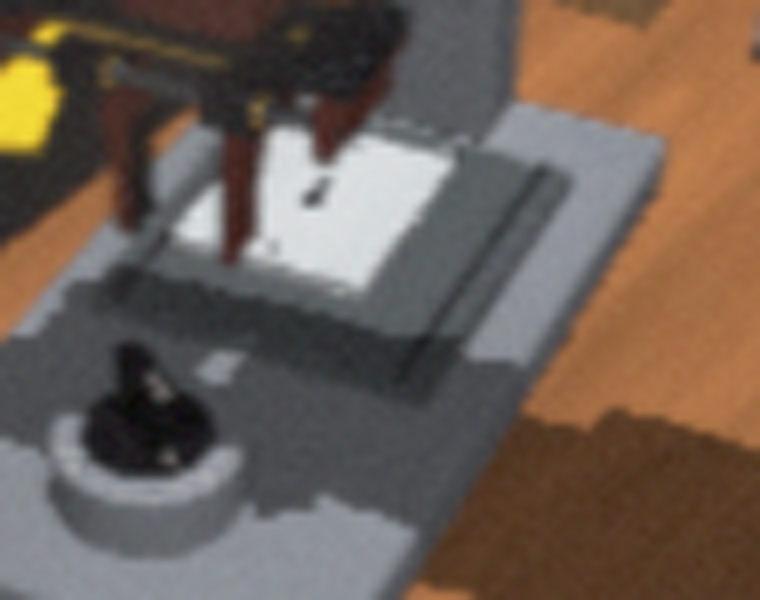

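The plate now looks parallel to the bed, with corners in the top crop at about (272,148), (487,118), (517,298) and (303,330). I'll check this numerically.

Run:
```python
from h import *
np.set_printoptions(precision=2,suppress=True)
q,p=pickle.load(open("mp.pkl","rb"))
for f in ("top0","top3"):
    g=cv2.imread(f"pics/{f}.png",0)[185:230,258:305]; g=cv2.resize(g,None,fx=8,fy=8,interpolation=cv2.INTER_CUBIC)
    m=(g>160).astype(np.uint8); n,l,st,_=cv2.connectedComponentsWithStats(m); i=1+np.argmax(st[1:,4]); 
    c=max(cv2.findContours((l==i).astype(np.uint8),0,1)[0],key=cv2.contourArea)[:,0]
    W=np.array([ray("top",((u+.5)/8+258-.5,(v+.5)/8+185-.5),60)[:2] for u,v in c]).astype(np.float32)
    (cx,cy),(w,h),a=cv2.minAreaRect(W); print(f,"centre mach",Rz(q[2]).T@(np.array([cx,cy])-q[:2]),w,h,"angle world",a,"machine",np.degrees(q[2]))
# bed groove / base edges yaw check from top0 long edges
for a,b,z in(((45,132),(632,40),38),((88,442),(693,345),0)):
    A=ray("top",px("top",a),z);B=ray("top",px("top",b),z);d=A-B;print("edge yaw",np.degrees(np.arctan2(-d[0],d[1])))
```

```text
top0 centre mach [  4.19 -61.3 ] 124.93787384033203 107.83236694335938 angle world 87.39620971679688 machine 10.868218775411233
top3 centre mach [ 18.86 -70.35] 107.22703552246094 124.09932708740234 angle world 10.650491714477539 machine 10.868218775411233
edge yaw 10.761814612224239
edge yaw 10.587113533897439
```

Run:
```python
from h import *
q,p=pickle.load(open("mp.pkl","rb"))
img=cv2.cvtColor(C["top"]["pixels"],cv2.COLOR_RGB2BGR); ims=cv2.cvtColor(C["side"]["pixels"],cv2.COLOR_RGB2BGR)
out=[]
for th in(None,20,40,60):
    sg=[] if th is None else bar(q,np.radians(th))
    overlay(img,"top",(213,200,241,228),10,sg,"pics/_a.png"); overlay(ims,"side",(240,215,275,250),8,sg,"pics/_b.png")
    out.append(np.vstack([cv2.imread("pics/_a.png"),cv2.imread("pics/_b.png")]))
cv2.imwrite("pics/dial0.png",cv2.resize(np.hstack(out),(780,390)))
```

```text
(no output)
```

View pics/dial0.png

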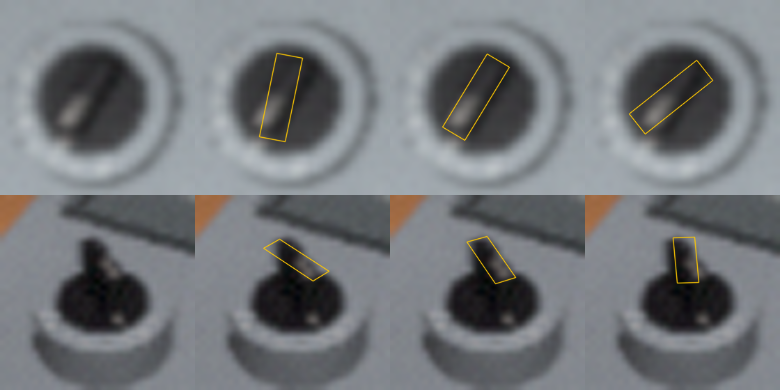

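The bar lies at 40° (2 clicks) and its overlay fits best in both views. I'll move over the dial, turn the jaws across the bar and check before lowering.

```bash
python3 -m crank '[[[0,1.02,1.44],[-10,0,0],8.7],[[0,0,0],[-10,0,0],8.7],[[0,0,0],[-10,0,0],8.7],[[0,0,0],[-10,0,0],8.7],[[0,0,0],[-10,0,0],8.7]]'; python3 -m crank '[[[5,0,0],[0,0,0],8.7],[[0,0,0],[0,0,0],8.7],[[0,0,0],[0,0,0],8.7]]'
cat > st.py <<'E'
from h import *
from workcell import *
np.set_printoptions(precision=2,suppress=True)
q,p=pickle.load(open("mp.pkl","rb")); o=get_obs(); R=Ro.from_rotvec(o["orientation"]).as_matrix()
j=np.degrees(np.arctan2(R[1,2],R[0,2]))
print("t",o["t"],"mach",Rz(q[2]).T@(o["ee_pos"][:2]-q[:2]),"z",o["ee_pos"][2],"jaw",j,"dial by jaw",90+np.degrees(q[2])-j,"F tool",R.T@o["ft_force"],"M tool",R.T@o["moment"],"w",o["width"],"q6",o["qpos"][5], "tilt",R[:2,0])
E
python3 st.py
```

```text
t: 8.78
ee_pos: [518.5, 112.5, 183.8]
orientation: [-0.83, 1.407, 0.83]
ft_force: [-0.2, 0.7, 1.2]
width: 87.2
t: 9.15
ee_pos: [518.8, 113.2, 134.8]
orientation: [-0.826, 1.408, 0.826]
ft_force: [0.2, 0.2, -0.1]
width: 87.2
t 9.15 mach [  0.32 149.18] z 134.7904413804677 jaw 60.76290525144446 dial by jaw 40.10531352396678 F tool [ 0.08 -0.05  0.26] M tool [ 0.04 -0.1  -0.14] w 87.19267998937349 q6 -0.8679298659910798 tilt [-0. -0.]
```

```bash
python3 -m crank '[[[3,0.08,0.04],[0,0,0],8.7],[[1.5,0,0],[0,0,0],8.7],[[0.5,0,0],[0,0,0],8.7],[[0,0,0],[0,0,0],8.7]]'; python3 st.py; python3 look.py 4
python3 - <<'E'
import cv2
a=cv2.imread("pics/side4.png")[195:265,225:305]; cv2.imwrite("pics/side4d.png",cv2.resize(a,None,fx=8,fy=8,interpolation=cv2.INTER_CUBIC))
E
```

```text
t: 9.65
ee_pos: [518.1, 114.6, 84.6]
orientation: [-0.827, 1.408, 0.826]
ft_force: [-0.3, 0.1, -0.4]
width: 87.1
t 9.65 mach [ -0.06 150.66] z 84.62708171365676 jaw 60.83224921340721 dial by jaw 40.03596956200403 F tool [ 0.39  0.28 -0.08] M tool [-0.05 -0.07 -0.07] w 87.08347753906122 q6 -0.8664660294605009 tilt [0. 0.]
9.65 [518.15 114.61  84.63] [-0.29  0.06 -0.39] mach [ -0.06 150.66] q6 -0.8664660294605009
```

View pics/side4d.png

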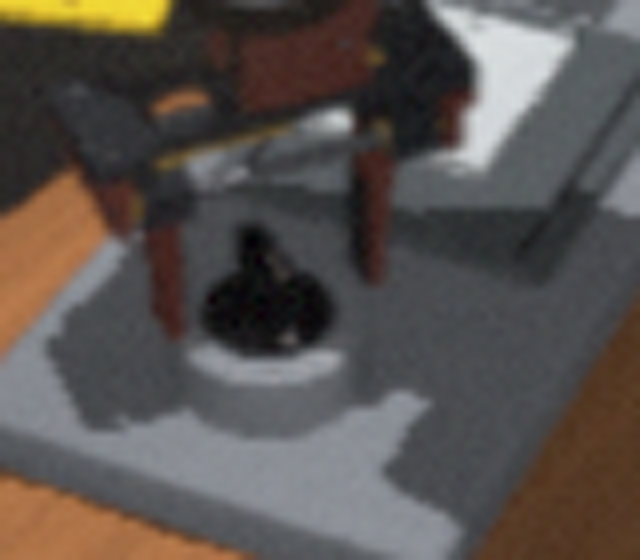

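The fingertips at (178,335) and (375,280) straddle the knob, whose skirt centre is (268,310). I'll close on it.

```bash
python3 -m crank '[[[0,0,0],[0,0,0],2.4],[[0,0,0],[0,0,0],2.4],[[0,0,0],[0,0,0],2.4],[[0,0,0],[0,0,0],2.0],[[0,0,0],[0,0,0],2.0]]'; python3 st.py;  python3 -m crank '[[[0,0,0],[0,0,0],1.0],[[0,0,0],[0,0,0],1.0],[[0,0,0],[0,0,0],1.0]]'; python3 st.py
```

```text
t: 10.38
ee_pos: [517.8, 114.6, 84.2]
orientation: [-0.827, 1.408, 0.827]
ft_force: [0.3, 0.3, 0.3]
width: 40.4
t 10.375 mach [ -0.43 150.67] z 84.15572054201488 jaw 60.83343351308363 dial by jaw 40.03478526232761 F tool [-0.29 -0.07  0.4 ] M tool [-0.01 -0.13 -0.08] w 40.44496630548438 q6 -0.8664489116971523 tilt [-0. -0.]
t: 10.75
ee_pos: [517.8, 114.5, 84.2]
orientation: [-0.827, 1.408, 0.827]
ft_force: [-0.5, -0.6, -0.3]
width: 13.8
t 10.75 mach [ -0.45 150.65] z 84.19755628230912 jaw 60.838580256947814 dial by jaw 40.02963851846342 F tool [ 0.27  0.18 -0.79] M tool [-0.01 -0.09 -0.06] w 13.843384231382318 q6 -0.8664658051461039 tilt [-0. -0.]
```

```bash
python3 -m crank '[[[0,0,0],[0,0,0],0.5],[[0,0,0],[0,0,0],0.5]]'; python3 st.py;  python3 -m crank '[[[0,0,0],[-5,0,0],0.5],[[0,0,0],[-5,0,0],0.5],[[0,0,0],[-5,0,0],0.5],[[0,0,0],[-5,0,0],0.5],[[0,0,0],[0,0,0],0.5]]'; python3 st.py
```

```text
t: 11.0
ee_pos: [517.8, 114.5, 84.2]
orientation: [-0.827, 1.408, 0.827]
ft_force: [-0.7, -1.1, 0.8]
width: 13.8
t 11.0 mach [ -0.46 150.64] z 84.15834878299516 jaw 60.83658026015523 dial by jaw 40.031638515256006 F tool [-0.83  0.09 -1.33] M tool [-0.02  0.03 -0.13] w 13.788954479523053 q6 -0.8664769568347639 tilt [-0. -0.]
t: 11.62
ee_pos: [517.4, 113.8, 84.1]
orientation: [-1.092, 1.282, 1.091]
ft_force: [0.3, -5.8, 1.5]
width: 14.0
t 11.625 mach [ -0.92 149.95] z 84.14031347041143 jaw 80.9083461426269 dial by jaw 19.95987263278434 F tool [-1.49 -1.19 -5.65] M tool [-0.03  0.86 -0.19] w 13.993530941611263 q6 -1.2164480078449802 tilt [-0. -0.]
```

```bash
python3 -m crank '[[[0,0,0],[-5,0,0],0.5],[[0,0,0],[-5,0,0],0.5],[[0,0,0],[-5,0,0],0.5],[[0,0,0],[-4,0,0],0.5],[[0,0,0],[0,0,0],0.5]]'; python3 st.py
```

```text
t: 12.25
ee_pos: [517.5, 112.9, 84.2]
orientation: [-1.337, 1.125, 1.336]
ft_force: [0.0, -9.3, 2.3]
width: 13.7
t 12.25 mach [ -1.06 149.13] z 84.18689302600279 jaw 99.95129614171738 dial by jaw 0.9169226336938578 F tool [-2.29  1.58 -9.18] M tool [-0.2   1.82  0.22] w 13.733715889486698 q6 -1.5481628049657368 tilt [-0. -0.]
```

```bash
python3 -m crank '[[[0,0,0],[-2,0,0],0.5],[[0,0,0],[-2,0,0],0.5],[[0,0,0],[0,0,0],0.5]]'; python3 st.py
```

```text
t: 12.62
ee_pos: [517.4, 112.9, 84.2]
orientation: [-1.385, 1.088, 1.384]
ft_force: [0.2, -10.6, 2.2]
width: 14.2
t 12.625 mach [ -1.09 149.08] z 84.15835168327918 jaw 103.7816523149188 dial by jaw -2.9134335395075652 F tool [ -2.15   2.29 -10.36] M tool [0.77 1.77 0.24] w 14.166297409571607 q6 -1.6161422818786668 tilt [-0. -0.]
```

The moment about the axis has jumped to 0.77 N m at about 0°, against less than 0.2 while turning, so the stop is reached. Now I'll turn clockwise by 80° (83° from here, to take up the wind-up).

```bash
python3 -m crank '[[[0,0,-0.1],[3,0,0],0.5],[[0,0,0],[5,0,0],0.5],[[0,0,0],[5,0,0],0.5],[[0,0,0],[5,0,0],0.5],[[0,0,0],[5,0,0],0.5]]'; python3 st.py; python3 -m crank '[[[0,0,0],[5,0,0],0.5],[[0,0,0],[5,0,0],0.5],[[0,0,0],[5,0,0],0.5],[[0,0,0],[5,0,0],0.5],[[0,0,0],[0,0,0],0.5]]'; python3 st.py
```

```text
t: 13.25
ee_pos: [517.5, 113.6, 84.2]
orientation: [-1.088, 1.283, 1.089]
ft_force: [-1.4, 0.6, 1.1]
width: 13.7
t 13.25 mach [ -0.92 149.82] z 84.15195760845181 jaw 80.65266020232241 dial by jaw 20.215558573088828 F tool [-1.06  1.43  0.37] M tool [-0.13 -0.05  0.14] w 13.691793454259512 q6 -1.2144863902536895 tilt [-0.  0.]
t: 13.88
ee_pos: [517.8, 114.4, 84.1]
orientation: [-0.825, 1.408, 0.827]
ft_force: [-1.5, 5.1, 0.5]
width: 13.8
t 13.875 mach [ -0.46 150.56] z 84.14769381792287 jaw 60.75727989813234 dial by jaw 40.1109388772789 F tool [-0.5   3.79  3.7 ] M tool [ 0.01 -0.78  0.47] w 13.7870306693954 q6 -0.8673934800510609 tilt [-0.  0.]
```

```bash
python3 -m crank '[[[0,0,0],[5,0,0],0.5],[[0,0,0],[5,0,0],0.5],[[0,0,0],[5,0,0],0.5],[[0,0,0],[5,0,0],0.5],[[0,0,0],[0,0,0],0.5]]'; python3 st.py
```

```text
t: 14.5
ee_pos: [518.3, 115.1, 84.2]
orientation: [-0.555, 1.497, 0.558]
ft_force: [0.3, 7.4, -2.0]
width: 14.0
t 14.5 mach [  0.22 151.08] z 84.18676135357201 jaw 40.74730148820019 dial by jaw 60.12091728721104 F tool [1.97 5.44 5.05] M tool [ 0.04 -1.1   1.06] w 14.046209843170137 q6 -0.5183686532329007 tilt [0. 0.]
```

```bash
python3 -m crank '[[[0,0,0],[5,0,0],0.5],[[0,0,0],[5,0,0],0.5],[[0,0,0],[5,0,0],0.5],[[0,0,0],[5,0,0],0.5],[[0,0,0],[0,0,0],0.5]]'; python3 st.py
```

```text
t: 15.12
ee_pos: [519.1, 115.5, 84.2]
orientation: [-0.282, 1.549, 0.286]
ft_force: [2.2, 11.3, -5.2]
width: 13.8
t 15.125 mach [  1.08 151.34] z 84.2155465741229 jaw 20.734393681411007 dial by jaw 80.13382509400023 F tool [5.22 9.73 6.06] M tool [ 0.03 -1.16  1.63] w 13.771567099848648 q6 -0.16926546139937532 tilt [0. 0.]
```

```bash
python3 -m crank '[[[0,0.1,0.08],[0,0,0],0.5],[[0,0,0],[0,0,0],0.5]]'; python3 st.py
```

```text
t: 15.38
ee_pos: [519.1, 115.6, 84.2]
orientation: [-0.284, 1.55, 0.286]
ft_force: [3.1, 5.5, -4.1]
width: 13.6
t 15.375 mach [  1.05 151.44] z 84.20208623071585 jaw 20.82057010554285 dial by jaw 80.04764866986838 F tool [4.09 4.03 4.81] M tool [ 0.01 -0.92  0.81] w 13.608579030507082 q6 -0.1680863253793331 tilt [0. 0.]
```

```bash
python3 -m crank '[[[0,0,0],[0,0,0],2.5],[[0,0,0],[0,0,0],4],[[0,0,0],[0,0,0],6],[[0,0,0],[0,0,0],6],[[0,0,0],[0,0,0],6]]'; python3 st.py; python3 -m crank '[[[-3,0,0],[0,0,0],6],[[-6,0,0],[0,0,0],6],[[-6,0,0],[0,0,0],6],[[0,0,0],[0,0,0],6]]'; python3 st.py
```

```text
t: 16.0
ee_pos: [518.4, 114.8, 84.2]
orientation: [-0.285, 1.552, 0.285]
ft_force: [0.5, -0.8, 0.4]
width: 58.9
t 16.0 mach [  0.21 150.76] z 84.19677018428477 jaw 20.832252224357013 dial by jaw 80.03596655105423 F tool [-0.42 -0.88  0.18] M tool [-0.01 -0.12 -0.06] w 58.902556453590044 q6 -0.1681165531679415 tilt [-0. -0.]
t: 16.5
ee_pos: [521.4, 115.4, 239.1]
orientation: [-0.285, 1.542, 0.285]
ft_force: [0.9, 0.2, 0.1]
width: 59.8
t 16.5 mach [  3.28 150.82] z 239.08446669870963 jaw 20.83395721932333 dial by jaw 80.0342615560879 F tool [-0.09 -0.15  0.93] M tool [ 0.02 -0.1   0.  ] w 59.78062180747991 q6 -0.16809394294239632 tilt [0.01 0.  ]
```

```bash
python3 -m crank '[[[0,5,0],[0,0,0],6],[[0,6,0],[0,0,0],6],[[0,6,0],[0,0,0],6],[[0,6,0],[0,0,0],6],[[0,5,0],[0,0,0],6]]'; python3 -m crank '[[[0,3,0],[0,0,0],6],[[0,0,0],[0,0,0],6]]'; python3 look.py 5
python3 - <<'E'
from h import *
q,p=pickle.load(open("mp.pkl","rb"))
img=cv2.imread("pics/top5.png"); ims=cv2.imread("pics/side5.png")
out=[]
for th in(None,60,80,100):
    sg=[] if th is None else bar(q,np.radians(th))
    overlay(img,"top",(213,200,241,228),10,sg,"pics/_a.png"); overlay(ims,"side",(240,215,275,250),8,sg,"pics/_b.png")
    out.append(np.vstack([cv2.imread("pics/_a.png"),cv2.imread("pics/_b.png")]))
cv2.imwrite("pics/dial5.png",cv2.resize(np.hstack(out),(780,390)))
E
```

```text
t: 17.12
ee_pos: [417.3, 378.0, 232.9]
orientation: [-0.287, 1.553, 0.285]
ft_force: [0.0, 0.5, 0.4]
width: 60.1
t: 17.38
ee_pos: [406.8, 405.7, 232.8]
orientation: [-0.288, 1.553, 0.287]
ft_force: [-0.3, -0.5, -0.0]
width: 60.1
17.375 [406.84 405.71 232.75] [-0.26 -0.51 -0.01] mach [-54.49 457.52] q6 0.3965416822979912
```

View pics/dial5.png

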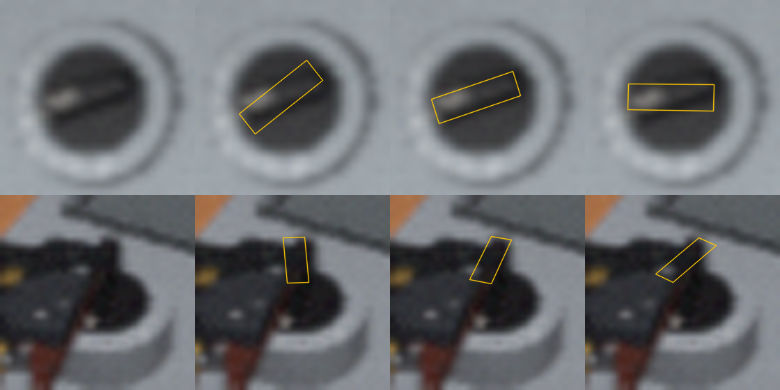

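View pics/top5.png

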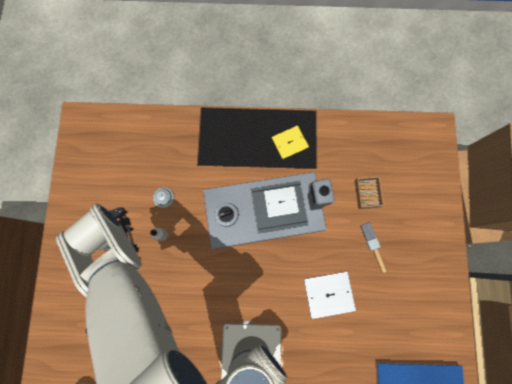

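View pics/top5c.png

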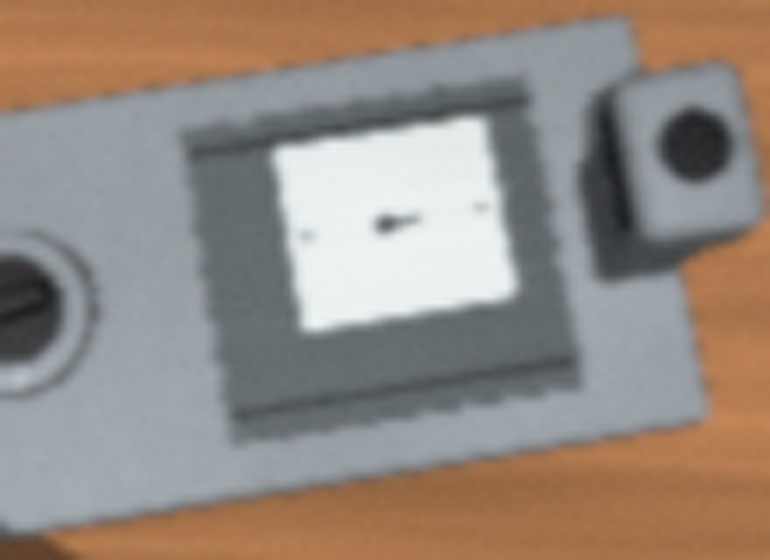

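The dial bar fits the 80° overlay, with its pointer at crop (62,98). The plate is still square, and the bottle (158,233), bell (163,197), brush and box are where they were. Last, I'll re-measure the plate and hand in.

Run:
```python
from h import *
from workcell import *
q,p=pickle.load(open("mp.pkl","rb"))
g=cv2.imread("pics/top5.png",0)[185:230,258:305]; g=cv2.resize(g,None,fx=8,fy=8,interpolation=cv2.INTER_CUBIC)
c=max(cv2.findContours((g>160).astype(np.uint8),0,1)[0],key=cv2.contourArea)[:,0]
W=np.array([ray("top",((u+.5)/8+257.5,(v+.5)/8+184.5),60)[:2] for u,v in c]).astype(np.float32)
r=cv2.minAreaRect(W);print(r[1:],Rz(q[2]).T@(np.array(r[0])-q[:2]))
print(close_job())
```

```text
((107.61319732666016, 124.47366333007812), 10.709869384765625) [ 18.92838833 -70.35286626]
the job is handed in; nothing more can be done
None
```

I squared the cover plate against both stop pins, then set the dial to four clicks, and handed the job in at about 17 s of the 64 s allowed.

- **Plate:** I pushed its +y end near the free corner until the push force rose to about 16 N with no further motion. The last picture gives the plate a yaw of 10.7°; the machine's own yaw measures 10.6–10.9°. The plate's centre is at machine y −70.4 mm, against −70 when seated.
- **Plate position sideways:** the centre also measured about 19 mm towards +x (4 mm by the same measurement at the start). I took that direction as free and did not correct it.
- **Dial:** it started at two clicks. I turned it anticlockwise to the stop, where the moment jumped to 0.77 N m at about 0°, then clockwise to 80°. After release, the bar matches the 80° (four-click) outline in the top view. In the side view the gripper partly hid the knob, so that check is weaker.
- **Everything else:** the bottle, bell, brush, box and the other two plates look unmoved in the top view. The gripper is open and clear of everything.

No check failed. My pose fit of the machine did leave errors of up to about 2 pixels at the base corners. The push contact, the plate position and the grip on the dial all agreed with the fit to within about 2 mm.

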